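Close a battery case: hook the cover under the lip, snap down the other edge

TASK

Close the battery case with the loose cover plate: tilt the plate, hook one of its short edges under the fixed lip of the case, then lower the other edge and press it down until it snaps under the sprung catch and the plate lies flat. Leave the cover shut and let go of it, and leave everything else on the bench where it stands.

Things in the scene. Friction and masses are not known exactly. Their poses are not given: they have to be found in the camera images.
- case: open grey battery case, fixed, 200 x 150 x 66 mm, yellow-topped cells inside. Origin: centre of its underside, z up; x from the lip end (-100 mm, facing the robot) to the catch end (+100 mm). Cover pocket: x -92 to +92, y -68 to +68 mm; its ledge lies 50 mm above the bench. Side walls and catch-end wall rise to 56 mm, flush with the seated cover; the lip-end wall rises to 66 mm
- lip_tip (a point): middle of the lower edge of the rigid lip's free end, at (-78, 0, 60) mm in the case's frame. The lip is 6 mm thick, spans the whole width, overhangs the pocket by 14 mm, 10 mm above the ledge. The flat plate is too long to drop in past it; tilted by up to about 15 degrees it slides in under it as far as the wall
- ledge (a point): on the ledge in front of the lip, at (-68, 0, 50) mm in the case's frame. Here the ledge is 32 mm wide (x -92 to -60 mm), solid to press on; elsewhere it is 8 to 12 mm wide, with cells 5 mm lower between
- catch_tip (a point): middle of the lower edge of the nose of the dark steel sprung catch, at (85, 0, 57.5) mm in the case's frame at rest. The catch is 50 mm wide, in the middle of the wall opposite the lip, top 76 mm above the bench; its nose reaches 7 mm into the pocket, and the face above it is bevelled: 6.5 mm over 15 mm of height, starting 3 mm above the nose's lower edge
- catch (a joint): the sprung catch, in m: 0 at rest, up to 0.010 pushed outward, away from the lip. A plate edge pressed down on its bevel pushes it aside; once the edge is past, it springs back over the plate. Spring: 7 N at rest, 13 N fully aside; pressing the plate down near its free edge takes about 7 to 15 N to snap, more than the plate's own weight
- cover_handle (a point): loose cover: aluminium plate 180 x 128 x 6 mm, about 0.4 kg, lying flat, fits either way round. On its middle stands a black bar handle, 16 mm thick (x), 80 mm long (y), 30 mm high, flat sides. The point: middle of the handle, 21 mm above the plate's underside, 15 mm above its upper face. x along the plate's 180 mm, y along its width and the handle, z up
- cup_rim (a point): bystander: brown paper cup 72 mm wide, 85 mm high; point at the centre of its mouth
- tape: bystander: roll of tape lying flat, 110 mm across, 45 mm high; origin at the centre of its underside
- module: bystander: green battery module with a yellow top, 50 x 130 x 53 mm (x, y, z); origin at the centre of its underside
- driver: bystander: screwdriver lying on the bench
- flux: bystander: white bottle 54 mm wide, 130 mm high; origin at the centre of its underside
- carton: bystander: cardboard carton 90 x 70 x 60 mm; origin at the centre of its underside
- tray: bystander: open grey plastic tray 100 x 130 x 35 mm; origin at the centre of its underside

How it is judged:
By the outcome, as a careful person would: the job done as asked, in the order asked, and still so for the second after the job is handed in, with the robot touching nothing.
It also fails if it takes over 48 s, if anything falls off the work surface, if the arm or the gripper's body presses on something with over 40 N, if the wrist force passes 120 N, or if a joint passes its speed limit or range.

ROBOT

A 7-joint arm with a two-finger parallel gripper is mounted at the origin on the work surface. World frame = base frame: x ahead of the robot, y to its left, z up, the work surface at z = 0. Lengths are in m, angles in rad, forces in N, time in s.
With the tool pointing down it reaches from about 0.425 to 0.875 m from the base axis. Payload 4.7 kg.
Tool frame: the origin (TCP) lies midway between the tips of the shut fingers; the grasp point (between the pads) lies 19 mm behind it; y points along the fingers, z is the direction in which the jaws open and shut, and the axes are right-handed (so a half turn about y gives the same grasp; the last joint's range is limited). The gripper opens to 87 mm and grips with 3 to 60 N. Pads are 19 mm wide; open, the fingers measure 117 mm over their backs; the gripper's body (75 mm by 190 mm) begins 51 mm behind the grasp point.
Start: joints at [-1.327, 0.321, -0.07, 1.45, 0.023, 1.371, -0.057], TCP at [0.148, 0.633, 0.223] pointing down, gripper open.
Joint ranges: [-2.86, 2.86], [-0.3, 2.09], [-1.38, 1.24], [0.06, 2.45], [-1.56, 4.7], [0.09, 2.05], [-2.69, 2.69]. Speed limits (rad/s): [2.57, 2.57, 3.14, 3.14, 3.14, 3.14, 3.14].

INTERFACE

Orientations are given as a rotation vector (axis times angle).
In Python, from bench import ctrl gives the robot as it stands.
- The arm moves only by the tool play_rows, never from a script. Its arguments are lists of equal length, an entry for each row: "translation": the shift along the tool's x, y, z in mm, a list of three; "turn": the turn, a rotation vector about the tool's x, y, z in rad, a list of three; "fingers": the opening, from -1 (shut) to 1 (fully open), so that 0 is half open. In form: {"translation": [[dx, dy, dz], ...], "turn": [[wx, wy, wz], ...], "fingers": [fingers, ...]}. A call has exactly 10 rows; each row shifts and turns the commanded pose from where the row before left it, along the tool's axes as they then stand; what a row does not reach is not made up. A row lasts 1/12 s, in which the tool goes at most 41.7 mm and 7.16 degrees, less where a joint would pass 70% of its speed; a pose out of reach is approached as far as the arm can. A call with a gripper value outside its range is refused whole. The fingers move at their own pace and stop on an object; "grip_force" is the grip in N (left out, the last holds). Time passes only in rows, so rows that do not move let the fingers close, or fill a call up. It gives the time, the measured TCP pose, the force and the opening at its end, in the units of the state.
- ctrl.get_state(): the state, without advancing time (a new reading comes with each control period).
- ctrl.get_image(name): name is "scene" or "top" or "wrist"; returns the picture (480x640x3 uint8, blue, green, red); there is no depth.
- ctrl.camera_info(name): a dict with "camera_matrix" (3x3 intrinsics, pixels), "R" (3x3) and "t" (3): a world point X has camera coordinates R X + t. Camera axes: x right, y down, z forward; pixel columns grow to the right and rows downward; lengths in m; the calibration is good to about 2 mm. A picture is of the moment at which its call begins: read the wrist's pose just before it. camera_info takes no time and is no camera call; for the wrist camera it gives the pose at the moment of the call.
- ctrl.close_job(): hands the job in, once; it reports no verdict.
The state is a dict: "time": time; "joint_positions": joint angles; "qd": joint speeds; "joint_torque": joint torques, N m; "position": TCP position; "tool_rot": TCP orientation; "ft_force": force on the tool from outside, world axes, zero at the start; "torque": the same for the moment, N m; "grip_width": opening from 0.0 (shut) to 1.0 (fully open).
Only numpy, scipy, OpenCV 4.12 (cv2) and the standard library are available. Lean on these libraries where they do the work, as an engineer would, in place of code of your own. Each camera call takes 0.05 s, during which the arm holds its last target.

## Working session

There is one attempt and no reset: what is moved stays moved. The work goes in short steps, Python scripts to look and compute and a tool call to move; the robot and the scene stay as the last step left them, time stands still between calls to the robot, and variables do not carry over. Pictures are saved under pics/ and viewed, and the job is handed in when it is done.

Besides the shell and the picture viewer there is one more tool, called after "Call:" by a JSON object that holds its "fn" and its "kwargs". play_rows: Moves the arm, as the interface text tells. Its arguments: {"type":"object","properties":{"translation":{"type":"array"},"turn":{"type":"array"},"fingers":{"type":"array"},"grip_force":{"type":"number"}},"required":["translation","turn","fingers"]}

```bash
ls; mkdir -p pics
python3 - <<'E'
from bench import ctrl
import cv2
print(ctrl.get_state())
for n in ("scene","top","wrist"):
    i=ctrl.camera_info(n); print(n,i)
    cv2.imwrite(f"pics/{n}0.png",ctrl.get_image(n))
E
```

```text
pics
{'time': 0.0, 'joint_positions': array([-1.32688492,  0.32185333, -0.07008109,  1.45163678,  0.02264145,
        1.37079262, -0.05691178]), 'qd': array([-4.66865777e-05, -6.92839233e-04,  7.84176553e-04, -1.61767469e-03,
        2.78959130e-04,  1.01088966e-03, -1.23234571e-03]), 'joint_torque': array([ 3.43779884e-04, -4.91285706e+01, -4.03736411e-01, -3.12531388e+01,
       -6.39723195e-02,  4.39381355e-02,  1.66227560e-04]), 'position': array([0.14800912, 0.63237478, 0.22146098]), 'tool_rot': array([-1.56516051,  0.18051458, -0.1803871 ]), 'ft_force': array([-0.04422417, -0.10546687,  0.49224099]), 'torque': array([ 0.0221258 , -0.01317029, -0.00062107]), 'grip_width': 0.9974189699539843}
scene {'camera_matrix': array([[578.19434483,   0.        , 319.75189457],
       [  0.        , 578.19434483, 247.69376751],
       [  0.        ,   0.        ,   1.        ]]), 'R': array([[ 0.44087196,  0.89727781, -0.02290076],
       [ 0.49391747, -0.26382912, -0.82851658],
       [-0.74945143,  0.35395864, -0.55949605]]), 't': array([-0.25651508, -0.24057174,  2.06289821])}
top {'camera_matrix': array([[581.57607945,   0.        , 324.93552839],
       [  0.        , 581.57607945, 238.95708547],
       [  0.        ,   0.        ,   1.        ]]), 'R': array([[-0.01731776, -0.99984703,  0.00245364],
       [-0.9698884 ,  0.01620251, -0.24301023],
       [ 0.2429333 , -0.00658815, -0.97002062]]), 't': array([0.00482909, 0.63548067, 1.18957909])}
wrist {'camera_matrix': array([[354.94773858,   0.        , 317.95930489],
       [  0.        , 354.94773858, 246.36987095],
       [  0.        ,   0.        ,   1.        ]]), 'R': array([[ 0.22729488,  0.9738234 , -0.00224224],
       [ 0.9293805 , -0.21623289,  0.29915751],
       [ 0.29084174, -0.07008087, -0.95420111]]), 't': array([-0.64808313, -0.03808   ,  0.39172986])}
```

View pics/top0.png

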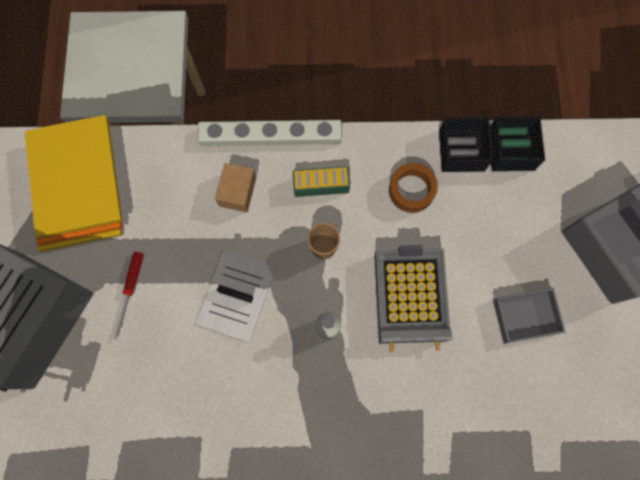

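View pics/scene0.png

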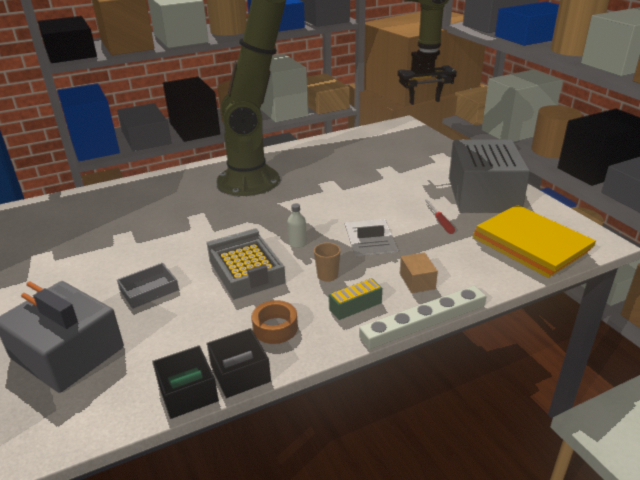

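View pics/wrist0.png

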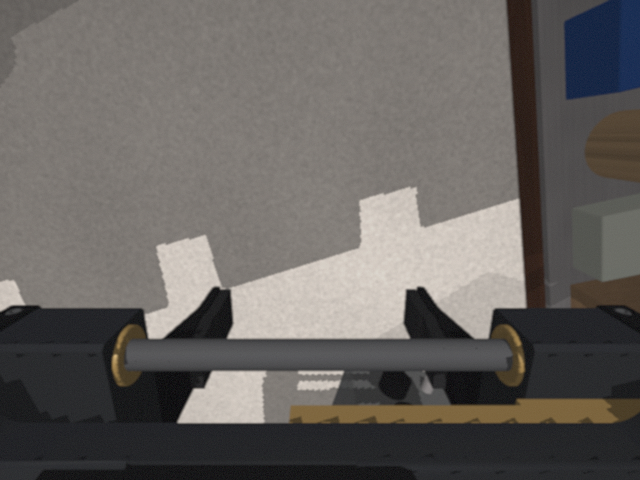

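The top view shows the cover at (232,297) with its handle at (235,293), and the case at (412,295) with its lip at the lower end and catch at (411,250). The flux bottle (328,323) and cup (323,240) stand between them. I'll zoom in to measure.

Run:
```python
import cv2,numpy as np
a=cv2.imread("pics/top0.png")
p=cv2.resize(a[245:350,185:285],None,fx=5,fy=5,interpolation=cv2.INTER_CUBIC)
c=cv2.resize(a[240:355,365:465],None,fx=5,fy=5,interpolation=cv2.INTER_CUBIC)
cv2.imwrite("pics/p.png",p);cv2.imwrite("pics/c.png",c)
s=cv2.imread("pics/scene0.png")
cv2.imwrite("pics/s.png",cv2.resize(s[180:320,180:410],None,fx=3.4,fy=3.4,interpolation=cv2.INTER_CUBIC))
```

```text
(no output)
```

View pics/p.png

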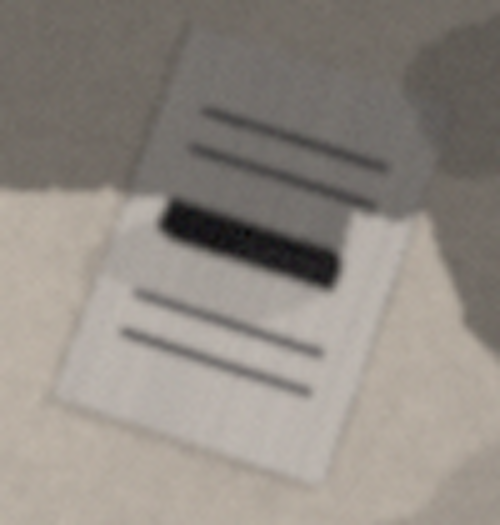

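View pics/c.png

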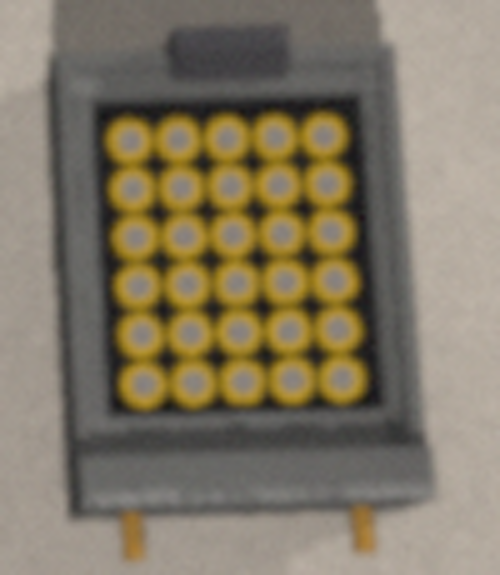

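View pics/s.png

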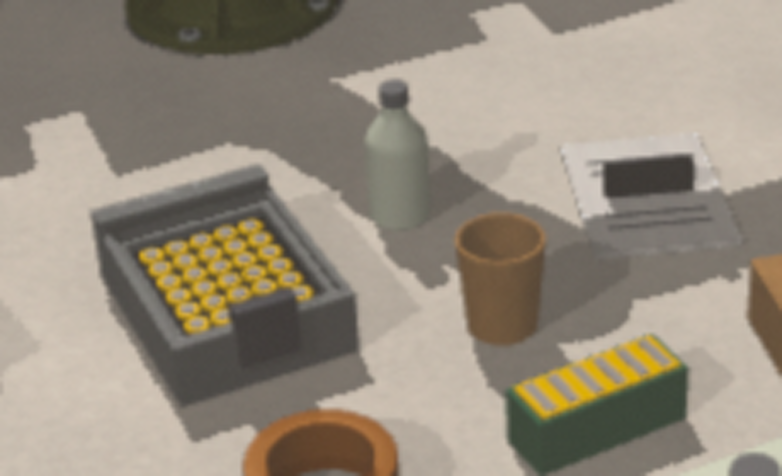

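```bash
cat > h.py <<'E'
from bench import ctrl
import numpy as np, cv2
from scipy.spatial.transform import Rotation as R
from scipy.optimize import least_squares
def proj(n,X,info={}):
    i=info.get(n) or ctrl.camera_info(n); info[n]=i
    c=i["R"]@np.asarray(X).T+np.c_[i["t"]]
    p=i["camera_matrix"]@c; return (p[:2]/p[2]).T
def Rz(a): return R.from_euler('z',a).as_matrix()
def fit(obs,x0):
    # obs: list (cam, pt_local mm, px)
    def res(q):
        r=[]
        for cam,X,p in obs:
            W=Rz(q[2])@(np.array(X)/1e3)+[q[0],q[1],0]
            r+=list(proj(cam,[W])[0]-p)
        return np.array(r)
    s=least_squares(res,x0,loss='soft_l1'); return s.x,res(s.x).reshape(-1,2)
E
python3 - <<'E'
from h import *
T=lambda u,v,o:np.array([(u+.5)/5-.5+o[0],(v+.5)/5-.5+o[1]])
S=lambda u,v:np.array([(u+.5)/3.4-.5+180,(v+.5)/3.4-.5+180])
P=(185,245);C=(365,240)
x,y=90,64
tp=[('top',(x,y,6),T(190,25,P)),('top',(x,-y,6),T(452,112,P)),('top',(-x,y,6),T(57,400,P)),('top',(-x,-y,6),T(320,487,P))]
tp+=[('top',(8,40,36),T(173,200,P)),('top',(8,-40,36),T(343,250,P))]
sp=[('scene',(-x,-y,6),S(560,146)),('scene',(-x,y,6),S(696,134)),('scene',(x,-y,6),S(590,252)),('scene',(x,y,6),S(743,240))]
tc=[('top',(100,75,56),T(53,60,C)),('top',(100,-75,56),T(393,45,C)),('top',(-78,75,66),T(80,448,C)),('top',(-78,-75,66),T(432,440,C)),('top',(-100,75,66),T(84,508,C)),('top',(-100,-75,66),T(435,495,C)),('top',(107,25,76),T(172,30,C)),('top',(107,-25,76),T(288,25,C))]
sc=[('scene',(-100,-75,66),S(93,213)),('scene',(-100,75,66),S(262,168)),('scene',(100,-75,56),S(180,345)),('scene',(100,75,56),S(355,293)),('scene',(100,-75,0),S(187,405)),('scene',(100,75,0),S(357,346))]
for nm,a in (('plate top',tp),('plate both',tp+sp),('case top',tc),('case scene',sc),('case both',tc+sc),):
    q,r=fit(a,[.55,.17 if 'pl' in nm else -.15,0]); print(nm,q.round(4),np.degrees(q[2]).round(2)); print(r.round(1).tolist())
q,r=fit(sp,[.5,.15,-.2]);print(q)
# others rough
for n,X,p in (('flux',130,(328,313)),('cup',85,(323,232))):
    def f(w): return proj('top',[[w[0],w[1],X/1e3]])[0]-p
    print(n,least_squares(f,[.5,0]).x)
# wrist frame
s=ctrl.get_state(); print(R.from_rotvec(s['tool_rot']).as_matrix().round(3))
E
```

```text
plate top [ 0.5266  0.1959 -0.3238] -18.55
[[0.5, 0.0], [0.9, -0.9], [-0.6, 0.2], [1.1, 0.4], [-0.9, -0.4], [-0.7, 0.5]]
plate both [ 0.5266  0.1955 -0.3289] -18.84
[[0.9, -0.1], [1.2, -0.7], [-0.6, -0.0], [1.0, 0.4], [-0.7, -0.5], [-0.5, 0.6], [-0.2, -0.9], [0.1, -0.9], [1.1, 0.4], [-0.0, -0.1]]
case top [ 0.5146 -0.194   0.0172] 0.99
[[0.2, -1.3], [-0.1, -0.5], [-0.1, 1.9], [0.1, 1.1], [-0.3, 0.4], [0.4, 0.6], [-0.0, -1.2], [-0.4, -1.0]]
case scene [ 0.515  -0.1928  0.0217] 1.25
[[-0.4, -1.1], [-0.3, -1.9], [-0.7, 0.9], [1.3, -0.6], [-0.5, 0.4], [1.8, 0.7]]
case both [ 0.5147 -0.1938  0.0182] 1.04
[[0.1, -1.3], [-0.2, -0.6], [-0.1, 1.9], [0.0, 1.0], [-0.3, 0.4], [0.4, 0.5], [-0.2, -1.2], [-0.5, -1.0], [-0.6, -1.2], [-0.5, -1.8], [-1.3, 1.0], [0.8, -0.4], [-1.0, 0.4], [1.4, 0.8]]
[ 0.52779461  0.19397795 -0.33913923]
flux [ 0.46795511 -0.00916033]
cup [ 0.64948088 -0.00200045]
[[ 0.974 -0.     0.228]
 [-0.228 -0.001  0.974]
 [ 0.    -1.    -0.001]]
```

Measured in the world frame:

| Item | Position (m) | Yaw | Agreement |
|---|---|---|---|
| Cover | (0.527, 0.196) | -18.8° | both cameras within about 1 px |
| Case | (0.515, -0.194) | +1.0° | both cameras within about 2 px |

Both are within reach. I'll move over the handle at constant height first, then turn +95.5° about tool y while descending.

Call:
{"fn": "play_rows", "kwargs": {"translation": [[31.2,0,-22.5],[31.2,0,-22.5],[31.2,0,-22.5],[31.2,0,-22.5],[31.2,0,-22.5],[31.2,0,-22.5],[31.2,0,-22.5],[31.2,0,-22.5],[31.2,0,-22.5],[31.2,0,-22.5]], "turn": [[0,0,0],[0,0,0],[0,0,0],[0,0,0],[0,0,0],[0,0,0],[0,0,0],[0,0,0],[0,0,0],[0,0,0]], "fingers": [1,1,1,1,1,1,1,1,1,1], "grip_force": 40}}

```text
time: 0.98
position: [0.4014, 0.341, 0.2225]
tool_rot: [-1.563, 0.18, -0.18]
ft_force: [0.7, 0.9, -1.0]
grip_width: 1.0
```

Call:
{"fn": "play_rows", "kwargs": {"translation": [[31.2,0,-22.5],[31.2,0,-22.5],[31.2,0,-22.5],[31.2,0,-22.5],[31.2,0,-22.5],[0,0,0],[0,0,0],[0,10,0],[0,10,0],[0,10,0]], "turn": [[0,0,0],[0,0,0],[0,0,0],[0,0,0],[0,0.08,0],[0,0.12,0],[0,0.12,0],[0,0.12,0],[0,0.12,0],[0,0.12,0]], "fingers": [1,1,1,1,1,1,1,1,1,1]}}

```text
time: 1.82
position: [0.5269, 0.1976, 0.192]
tool_rot: [-1.45, 0.715, -0.715]
ft_force: [-0.4, 0.6, 0.2]
grip_width: 0.997
```

Call:
{"fn": "play_rows", "kwargs": {"translation": [[0,10,0],[0,10,0],[0,10,0],[0,10,0],[0,10,0],[0,10,0],[0,0,0],[0,0,0],[0,0,0],[0,0,0]], "turn": [[0,0.12,0],[0,0.12,0],[0,0.12,0],[0,0.12,0],[0,0.12,0],[0,0.12,0],[0,0.12,0],[0,0.12,0],[0,0.027,0],[0,0,0]], "fingers": [1,1,1,1,1,0.2,0.2,0.2,0.2,0.2]}}

```text
time: 2.65
position: [0.5266, 0.1977, 0.1322]
tool_rot: [-1.037, 1.446, -1.446]
ft_force: [0.1, 0.9, -0.3]
grip_width: 0.711
```

Run:
```python
from h import *
s=ctrl.get_state(); print(s['time'],s['position'].round(4),s['joint_positions'].round(2),s['ft_force'].round(2),s['grip_width']); M=R.from_rotvec(s['tool_rot']).as_matrix();print(M.round(3), np.degrees(np.arctan2(M[1,2],M[0,2])))
cv2.imwrite("pics/w1.png",ctrl.get_image("wrist"));cv2.imwrite("pics/t1.png",cv2.resize(ctrl.get_image("top")[150:390,130:450],None,fx=2.5,fy=2.5))
```

```text
2.65 [0.5266 0.1977 0.1322] [-0.83  0.21  0.48  1.8  -0.11  1.16 -0.64] [ 0.09  0.9  -0.26] 0.7111153681247862
[[-0.321 -0.001  0.947]
 [-0.947 -0.    -0.321]
 [ 0.001 -1.    -0.   ]] -18.703310471077256
```

View pics/w1.png

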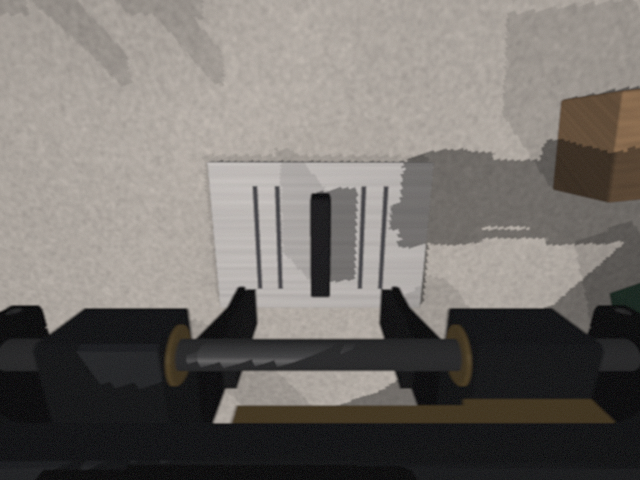

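View pics/t1.png

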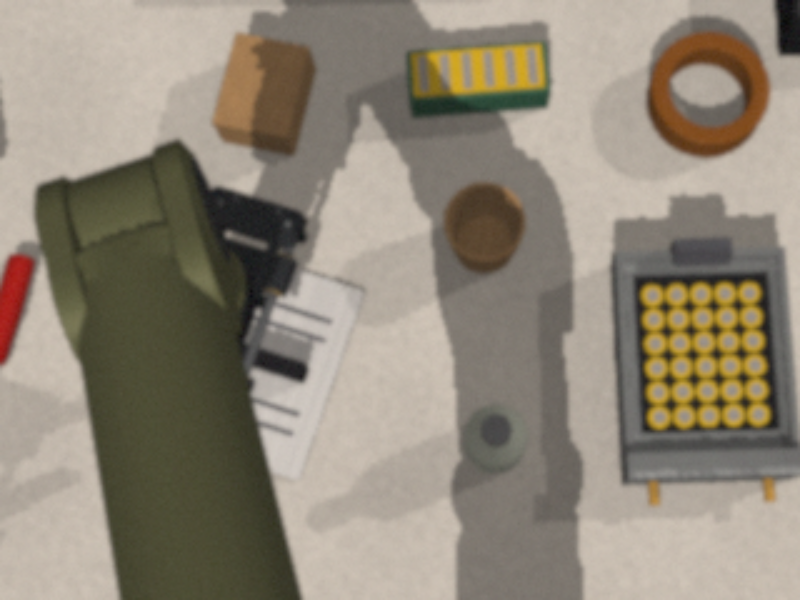

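The wrist view shows the whole cover, with corners near (209,162), (433,163), (218,305) and (422,303), and the handle from (311,194) to (330,297). I'll refine the fit with these.

Run:
```python
from h import *
x,y=90,64
w=[('wrist',(-x,y,6),(209,162)),('wrist',(x,y,6),(433,162)),('wrist',(-8,40,36),(310.5,194)),('wrist',(8,40,36),(330.5,194)),('wrist',(-8,-40,36),(311,297)),('wrist',(8,-40,36),(329.5,297)),('wrist',(-x,-y,6),(218,305)),('wrist',(x,-y,6),(422,303))]
q,r=fit(w,[.527,.196,-.33]);print(q.round(4),np.degrees(q[2]));print(r.round(1).tolist())
s=ctrl.get_state();M=R.from_rotvec(s['tool_rot']).as_matrix()
print(proj('wrist',[s['position']]))
d=M.T@(np.r_[q[:2],.011]-s['position'])*1e3;print('tool shift',d.round(1))
```

```text
[ 0.5297  0.1958 -0.3234] -18.528205727090423
[[-2.4, -2.2], [1.1, -2.4], [-0.9, 2.1], [1.0, 2.1], [-0.6, -1.0], [0.9, -1.0], [2.1, 0.9], [-1.8, 2.8]]
[[315.0162408  304.71019839]]
tool shift [  0.9 121.4   3.4]
```

Call:
{"fn": "play_rows", "kwargs": {"translation": [[0.5,20,2.5],[0,25,0],[0,25,0],[0,20,0],[0,14,0],[0,8,0],[0,5,0],[0,3,0],[0,0,0],[0,0,0]], "turn": [[0,0,0],[0,0,0],[0,0,0],[0,0,0],[0,0,0],[0,0,0],[0,0,0],[0,0,0],[0,0,0],[0,0,0]], "fingers": [0.2,0.2,0.2,0.2,0.2,0.2,0.2,0.2,0.2,0.2]}}

```text
time: 3.58
position: [0.5298, 0.1967, 0.0134]
tool_rot: [-1.035, 1.445, -1.445]
ft_force: [-0.3, -0.3, 0.3]
grip_width: 0.597
```

Call:
{"fn": "play_rows", "kwargs": {"translation": [[0,0,0],[0,0,0],[0,0,0],[0,0,0],[0,0,0],[0,0,0],[0,0,0],[0,0,0],[0,0,0],[0,0,0]], "turn": [[0,0,0],[0,0,0],[0,0,0],[0,0,0],[0,0,0],[0,0,0],[0,0,0],[0,0,0],[0,0,0],[0,0,0]], "fingers": [-1,-1,-1,-1,-1,-1,-1,-1,-1,-1], "grip_force": 50}}

```text
time: 4.42
position: [0.5288, 0.1966, 0.0126]
tool_rot: [-1.037, 1.446, -1.445]
ft_force: [-1.8, 0.1, 1.9]
grip_width: 0.177
```

The handle is gripped: the opening is about 15.4 mm against a 16 mm bar. I'll lift it clear of the bottle and cup, carry it over the case and look.

Call:
{"fn": "play_rows", "kwargs": {"translation": [[0,-6,0],[0,-15,0],[0,-22,0],[0,-25,0],[0,-25,0],[0,-25,0],[0,-25,0],[0,-22,0],[0,-15,0],[0,-10,0]], "turn": [[0,0,0],[0,0,0],[0,0,0],[0,0,0],[0,0,0],[0,0,0],[0,0,0],[0,0,0],[0,0,0],[0,0,0]], "fingers": [-1,-1,-1,-1,-1,-1,-1,-1,-1,-1]}}

```text
time: 5.25
position: [0.5296, 0.1962, 0.2042]
tool_rot: [-1.035, 1.445, -1.445]
ft_force: [0.4, 0.1, -4.5]
grip_width: 0.18
```

Call:
{"fn": "play_rows", "kwargs": {"translation": [[15,0,4.5],[30,0,9],[30,0,9],[30,0,9],[30,0,9],[30,0,9],[30,0,9],[30,0,9],[30,0,9],[30,0,9]], "turn": [[0,0,0],[0,0,0],[0,0,0],[0,0,0],[0,0,0],[0,0,0],[0,0,0],[0,0,0],[0,0,0],[0,0,0]], "fingers": [-1,-1,-1,-1,-1,-1,-1,-1,-1,-1]}}

```text
time: 6.08
position: [0.5173, -0.1031, 0.2013]
tool_rot: [-1.038, 1.447, -1.445]
ft_force: [1.4, 0.2, -4.9]
grip_width: 0.187
```

Call:
{"fn": "play_rows", "kwargs": {"translation": [[30,0,9],[30,0,9],[20,0,6],[10,0,3],[0,0,0],[0,0,0],[0,0,0],[0,0,0],[0,0,0],[0,0,0]], "turn": [[0,0,0],[0,0,0],[0,0,0],[0,-0.084,0],[0,-0.1,0],[0,-0.1,0],[0,-0.06,0],[0,0,0],[0,0,0],[0,0,0]], "fingers": [-1,-1,-1,-1,-1,-1,-1,-1,-1,-1]}}

```text
time: 6.92
position: [0.515, -0.195, 0.2019]
tool_rot: [-1.218, 1.198, -1.197]
ft_force: [-0.6, -0.2, -4.0]
grip_width: 0.18
```

Run:
```python
from h import *
s=ctrl.get_state(); print(s['time'],s['position'].round(4),s['joint_positions'].round(2),s['ft_force'].round(2),s['torque'].round(2),s['grip_width']); M=R.from_rotvec(s['tool_rot']).as_matrix();print(M.round(3), np.degrees(np.arctan2(M[1,2],M[0,2])))
cv2.imwrite("pics/w2.png",ctrl.get_image("wrist"));t=ctrl.get_image("top");cv2.imwrite("pics/t2.png",cv2.resize(t[220:360,330:490],None,fx=5,fy=5,interpolation=cv2.INTER_CUBIC)[:600])
cv2.imwrite("pics/s2.png",cv2.resize(ctrl.get_image("scene")[100:320,150:400],None,fx=2.7,fy=2.7,interpolation=cv2.INTER_CUBIC))
```

```text
6.9167 [ 0.515  -0.195   0.2019] [-0.39  0.14  0.77  1.75 -0.1   1.29  0.42] [-0.59 -0.2  -4.04] [-0.07 -0.    0.03] 0.17977284596353346
[[ 0.016 -0.001  1.   ]
 [-1.     0.     0.016]
 [-0.    -1.    -0.001]] 0.9230897933688265
```

View pics/w2.png

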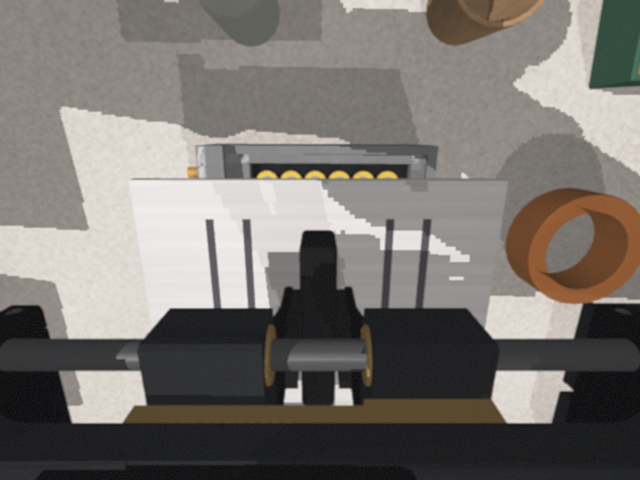

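View pics/t2.png

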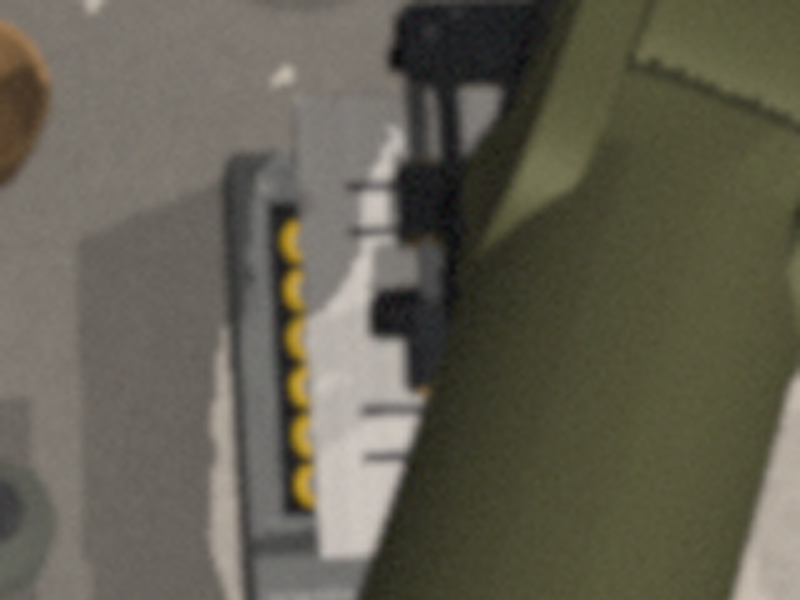

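View pics/s2.png

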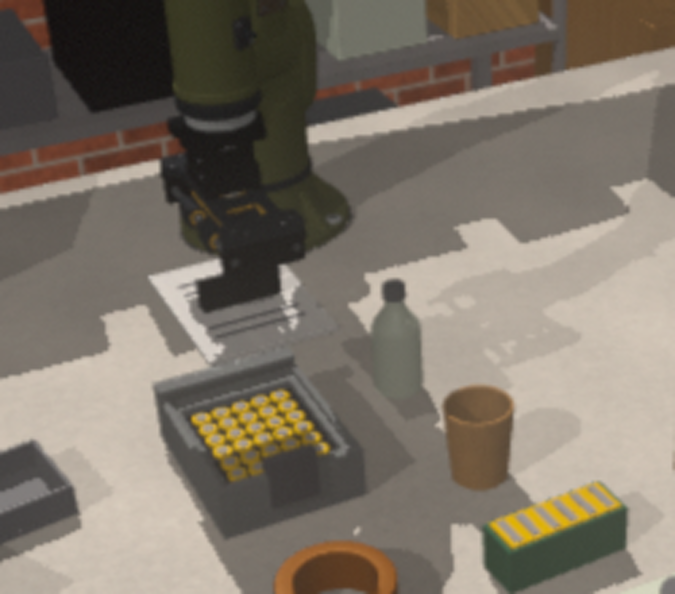

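The wrist view shows the held cover level. Its far edge runs from (132,180) to (507,180), and the case's +y side wall shows behind it. I'll overlay the models to check both poses.

Run:
```python
from h import *
s=ctrl.get_state();M=R.from_rotvec(s['tool_rot']).as_matrix();p=s['position']
# fit plate in tool: free x,y,z,yaw
obs=[((-90,64,6),(132,180)),((90,64,6),(507,180)),((-8,40,36),(302,232.5)),((8,40,36),(335.5,232.5)),((-90,-10,6),None)]
obs=[o for o in obs if o[1]]
def res(q): return np.concatenate([proj('wrist',[Rz(q[3])@(np.array(X)/1e3)+q[:3]])[0]-px for X,px in obs])
r=least_squares(res,[*p[:2],p[2]-.012,.016]);q=r.x
print('plate',q.round(4),np.degrees(q[3]),'res',r.fun.round(1)); 
print('rel tool mm',(M.T@(q[:3]-p)*1e3).round(1))
a=cv2.imread('pics/w2.png')
def seg(A,B,w,col,n=30):
    L=np.linspace(A,B,n)/1e3
    P=proj('wrist',L@Rz(w[2]).T+[w[0],w[1],0]); cv2.polylines(a,[P.round().astype(int)],False,col,1)
w=(.5147,-.1938,.0182)
for A,B in (((-100,75,66),(-78,75,66)),((-78,75,56),(100,75,56)),((-100,75,0),(100,75,0)),((-100,75,0),(-100,75,66)),((-92,68,56),(92,68,56)),((-60,68,50),(-60,40,50)),((100,75,0),(100,75,56)),((-78,75,66),(-78,40,66))): seg(A,B,w,(0,0,255))
cv2.imwrite('pics/ov.png',cv2.resize(a[110:260,100:540],None,fx=1.8,fy=1.8*1.6,interpolation=cv2.INTER_CUBIC))
```

```text
plate [ 0.5171 -0.1954  0.1832  0.0176] 1.0066324110320295 res [ 2.  -6.5 -2.9 -6.4 -1.6  5.6  2.4  5.6]
rel tool mm [ 0.6 19.2  1.6]
```

View pics/ov.png

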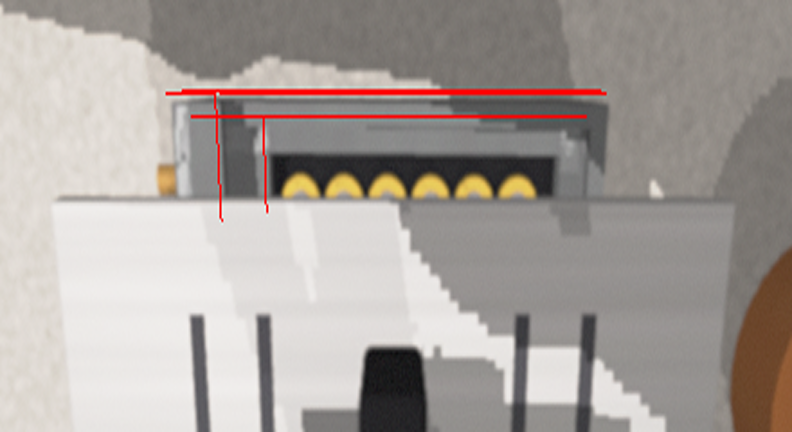

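```bash
python3 - <<'E'
from h import *
s=ctrl.get_state();M=R.from_rotvec(s['tool_rot']).as_matrix();p=s['position']
obs=[((-90,64,6),(132,180)),((90,64,6),(507,180)),((-8,40,36),(302,232.5)),((8,40,36),(335.5,232.5)),((-90,4,6),(146,306)),((90,4,6),(491,306))]
# last two: points on side edges at image row ~306 -> only column used
def res(q):
    Rm=R.from_euler('zyx',[q[3],q[5],q[4]]).as_matrix(); o=[]
    for i,(X,px) in enumerate(obs):
        d=proj('wrist',[Rm@(np.array(X)/1e3)+q[:3]])[0]-px
        o+=list(d) if i<4 else []
    # side edges: line points, column at row 306
    for sx,col in ((-90,146),(90,491)):
        L=proj('wrist',[Rm@(np.array([sx,yy,6])/1e3)+q[:3] for yy in np.linspace(64,-64,20)])
        o.append(np.interp(306,L[:,1],L[:,0])-col)
    return np.array(o)
r=least_squares(res,[*p[:2],p[2]-.012,.016,0,0]);q=r.x
print(q[:3].round(4),np.degrees(q[3:]).round(2),'res',r.fun.round(1)); print('rel tool mm',(M.T@(q[:3]-p)*1e3).round(1))
print(s['torque'])
E
python3 - <<'E'
import cv2
a=cv2.imread('pics/w2.png');cv2.imwrite('pics/wz.png',cv2.resize(a[140:330,110:530],None,fx=1.9,fy=3,interpolation=cv2.INTER_CUBIC))
b=cv2.imread('pics/s2.png');cv2.imwrite('pics/sz.png',cv2.resize(b[230:380,120:360],None,fx=3.3,fy=3.3,interpolation=cv2.INTER_CUBIC))
E
```

```text
[ 0.517  -0.1975  0.1927] [ 0.93 -8.15 -0.3 ] res [ 2.3 -2.6 -3.  -2.1 -2.6  1.9  2.5  1.9 -1.3  2.2]
rel tool mm [2.7 9.6 1.5]
[-0.08202213  0.03998569 -0.06019129]
```

View pics/wz.png

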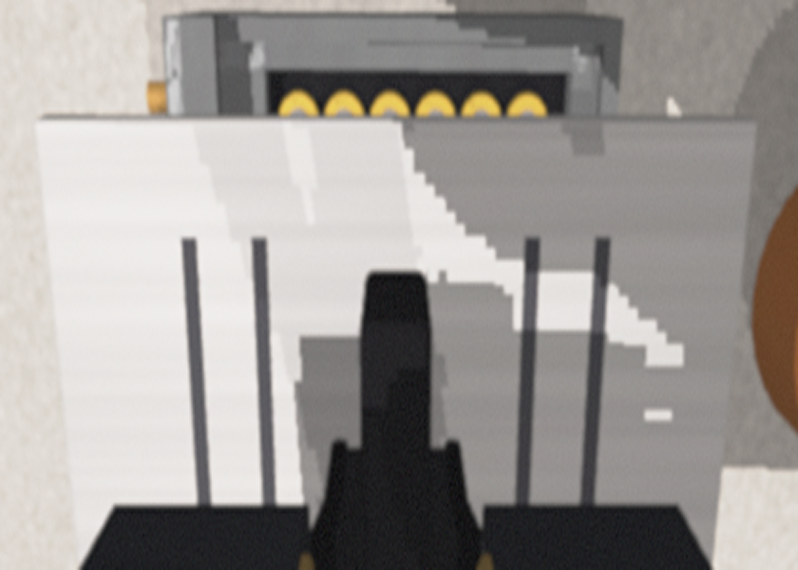

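View pics/sz.png

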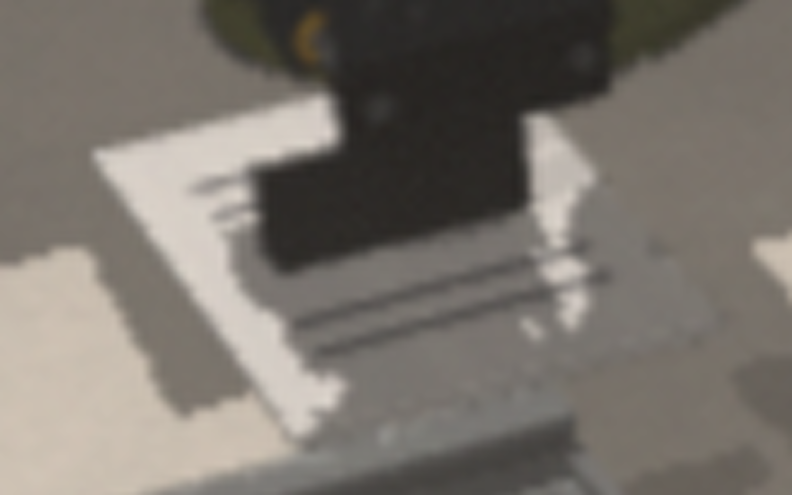

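I misread the handle: the wrist camera sees its +y end face, so row 231 is that face's base on the plate and its top is near row 247. I'll refit with that.

Run:
```python
from h import *
s=ctrl.get_state();M=R.from_rotvec(s['tool_rot']).as_matrix();p=s['position']
obs=[((-90,64,6),(131.5,180)),((90,64,6),(507,179.5)),((-8,40,6),(303,231)),((8,40,6),(334,231)),((-8,40,36),(299.5,247)),((8,40,36),(337,247))]
for roll in (0,1):
  def res(q):
    Rm=R.from_euler('zyx',[q[3],q[5]*roll,q[4]*roll]).as_matrix(); o=[]
    for i,(X,px) in enumerate(obs):
        o+=list(proj('wrist',[Rm@(np.array(X)/1e3)+q[:3]])[0]-px)
    for sx,col in ((-90,146),(90,491)):
        L=proj('wrist',[Rm@(np.array([sx,yy,6])/1e3)+q[:3] for yy in np.linspace(64,-64,20)])
        o.append(np.interp(306,L[:,1],L[:,0])-col)
    return np.array(o)
  r=least_squares(res,[*p[:2],p[2]-.012,.016,0,0]);q=r.x
  print(q[:3].round(4),np.degrees(q[3:]).round(2),'res',r.fun.round(1)); print('rel tool mm',(M.T@(q[:3]-p)*1e3).round(1))
# case from wrist: w2 picks
c=[('wrist',(-100,75,66),(197,146.5)),('wrist',(-78,75,66),(223,146)),('wrist',(100,75,56),(437,147.5)),('wrist',(-78,75,56),(226,147)),]
from scipy.optimize import least_squares as ls
print(fit(c,[.5147,-.1938,.018]))
print([proj('wrist',[Rz(.0182)@(np.array(X)/1e3)+[.5147,-.1938,0]])[0].round(1).tolist() for _,X,_ in c])
```

```text
[ 0.5169 -0.198   0.1887] [1.06 0.   0.  ] res [-2.8  0.6  1.5  0.8 -0.6 -1.5  0.8 -1.5 -0.2  0.9  1.   0.9  2.6 -2.4]
rel tool mm [ 3.2 13.7  1.4]
[ 0.5169 -0.1987  0.1905] [ 1.06 -2.43 -0.27] res [-1.3  1.4  0.6  1.7 -0.7 -0.5  0.7 -0.5 -0.6 -0.9  0.7 -0.8  1.1 -0.3]
rel tool mm [ 3.9 11.9  1.4]
(array([ 0.5171743 , -0.19793693,  0.01211327]), array([[-1.21513888,  0.04346096],
       [-0.04730076,  0.70393138],
       [ 1.55020359,  0.08357516],
       [ 0.00692268, -0.67218083]]))
[[191.8, 141.9], [219.0, 141.9], [435.7, 141.6], [222.2, 141.7]]
```

In the wrist view, cover and case agree within about 1 mm in x and y and under 0.5° in yaw. Next I'll tilt by 0.18 rad with the lip end down, then descend to hold the lower edge a few mm above the ledge, in front of the lip.

Call:
{"fn": "play_rows", "kwargs": {"translation": [[0,0,0],[0,0,0],[-0.5,10,-0.5],[-0.5,20,-1],[0,25,-1.2],[0,25,-1.2],[0,20,-0.8],[0,12,-0.5],[0,5,-0.2],[0,0,0]], "turn": [[0.09,0,0],[0.09,0,0],[0,0,0],[0,0,0],[0,0,0],[0,0,0],[0,0,0],[0,0,0],[0,0,0],[0,0,0]], "fingers": [-1,-1,-1,-1,-1,-1,-1,-1,-1,-1]}}

```text
time: 7.9
position: [0.5307, -0.1934, 0.0851]
tool_rot: [-1.086, 1.066, -1.273]
ft_force: [0.4, 0.5, -4.0]
grip_width: 0.182
```

```bash
cat > look.py <<'E'
from h import *
import sys
k=sys.argv[1]
s=ctrl.get_state(); M=R.from_rotvec(s['tool_rot']).as_matrix()
print(s['time'],s['position'].round(4),s['ft_force'].round(2),s['torque'].round(2),s['grip_width'].round(3),s['joint_positions'].round(2))
p=s['position']; C=np.array([.5153,-.1938]); 
c=Rz(-.0182)@np.r_[p[:2]-C,p[2]]*1e3
tilt=np.arctan2(M[2,2],np.hypot(*M[:2,2])); print('tilt',tilt.round(4),'yaw deg',np.degrees(np.arctan2(M[1,2],M[0,2])).round(2),'roll',M[2,0].round(4))
u=np.array([np.cos(tilt),np.sin(tilt)]);n=np.array([-u[1],u[0]])
E=np.array([c[0],c[2]])-12.6*n-90*u
print('case frame TCP',c.round(1),'edge E',E.round(1),'free end',(E+180*u).round(1))
for n_,sl in (('wrist',None),('scene',(slice(190,310),slice(195,355))),('top',(slice(230,350),slice(360,520)))):
    if n_[0] in sys.argv[2]:
        a=ctrl.get_image(n_)
        if sl: a=cv2.resize(a[sl],None,fx=5,fy=5,interpolation=cv2.INTER_CUBIC)
        cv2.imwrite(f'pics/{n_[0]}{k}.png',a)
E
python3 look.py 3 ws
```

```text
Traceback (most recent call last):
  File "look.py", line 5, in <module>
    print(s['time'],s['position'].round(4),s['ft_force'].round(2),s['torque'].round(2),s['grip_width'].round(3),s['joint_positions'].round(2))
                                                                                       ^^^^^^^^^^^^^^^^^^^^^
AttributeError: 'float' object has no attribute 'round'
```

```bash
sed -i "s/s\['grip_width'\].round(3)/round(s['grip_width'],3)/" look.py; python3 look.py 3 ws
```

```text
7.9 [ 0.5307 -0.1934  0.0851] [ 0.44  0.5  -3.96] [-0.08  0.53 -0.03] 0.182 [-0.37  0.17  0.78  2.   -0.24  0.88  0.55]
tilt 0.1766 yaw deg 1.05 roll 0.0004
case frame TCP [15.4  0.1 85.1] edge E [-71.   56.9] free end [106.2  88.5]
```

View pics/w3.png

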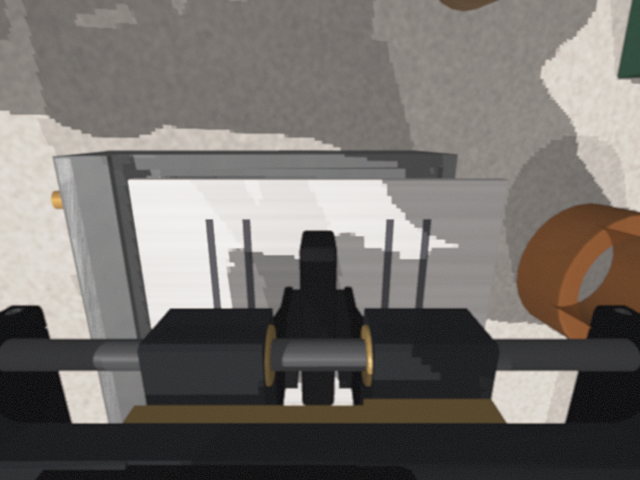

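View pics/s3.png

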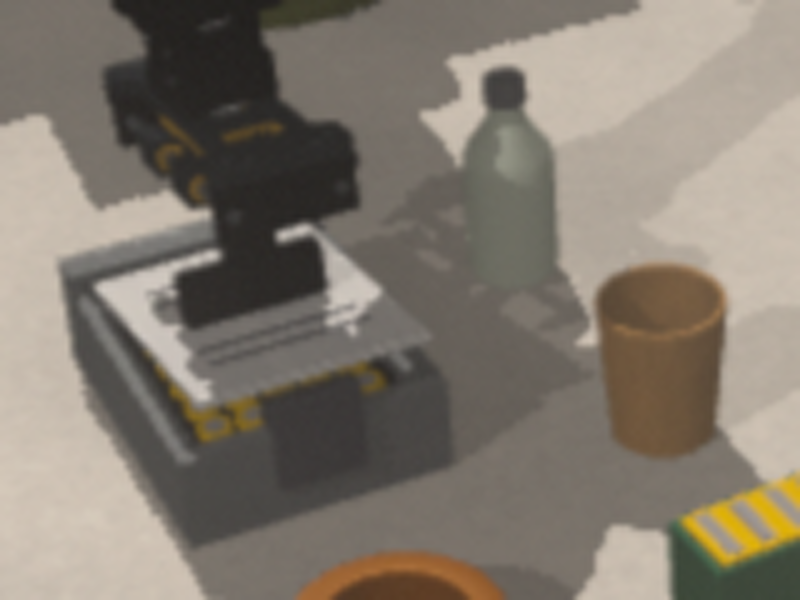

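The cover sits tilted over the pocket, lower edge clear of the lip (lip inner edge about (110,153) to (150,310), cover corner at (128,179)). I'll overlay the case model before going lower.

Run:
```python
from h import *
a=cv2.imread('pics/w3.png')
s=ctrl.get_state();M=R.from_rotvec(s['tool_rot']).as_matrix();p=s['position']
B=M@np.array([[0,-1,0],[0,0,-1],[1,0,0]]).T if 0 else np.c_[M[:,2],-M[:,0],-M[:,1]]
def case(w,col):
    for A,Bp in (((-100,75,66),(-78,75,66)),((-78,75,66),(-78,0,66)),((-78,68,60),(-78,0,60)),((-100,75,66),(-100,0,66)),((-78,75,56),(100,75,56)),((-92,68,56),(92,68,56)),((-92,68,50),(92,68,50)),((100,75,56),(100,30,56))):
        L=np.linspace(A,Bp,20)/1e3;P=proj('wrist',L@Rz(w[2]).T+[w[0],w[1],0]);cv2.polylines(a,[(P*8).round().astype(int)],False,col,1,cv2.LINE_AA,3)
case((.5147,-.1938,.0182),(0,0,255)); case((.5172,-.1979,.0121),(0,255,0))
O=p-B[:,2]*.0126
for A,Bp in (((-90,64,6),(90,64,6)),((-90,64,6),(-90,0,6)),((90,64,6),(90,0,6))):
    L=np.linspace(A,Bp,20)/1e3;P=proj('wrist',L@B.T+O);cv2.polylines(a,[(P*8).round().astype(int)],False,(255,0,0),1,cv2.LINE_AA,3)
cv2.imwrite('pics/ov3.png',cv2.resize(a[130:320,40:540],None,fx=1.6,fy=3,interpolation=cv2.INTER_CUBIC))
```

```text
(no output)
```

View pics/ov3.png

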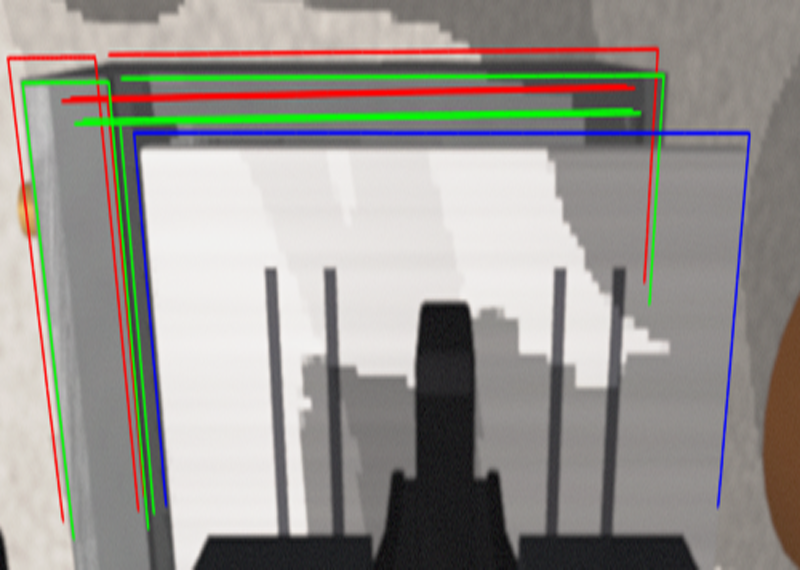

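Call:
{"fn": "play_rows", "kwargs": {"translation": [[0,2,-0.4],[0,2,-0.4],[0,1,-0.2],[0,0.5,-0.1],[0,0.5,-0.1],[0,0.3,0],[0,0.3,0],[0,0.2,0],[0,0,0],[0,0,0]], "turn": [[0,0,0],[0,0,0],[0,0,0],[0,0,0],[0,0,0],[0,0,0],[0,0,0],[0,0,0],[0,0,0],[0,0,0]], "fingers": [-1,-1,-1,-1,-1,-1,-1,-1,-1,-1]}}

```text
time: 8.83
position: [0.5313, -0.1936, 0.0796]
tool_rot: [-1.083, 1.064, -1.275]
ft_force: [0.3, -0.0, -4.7]
grip_width: 0.177
```

```bash
python3 look.py 4 n
```

```text
8.8333 [ 0.5313 -0.1936  0.0796] [ 0.34 -0.02 -4.69] [-0.12  0.41  0.03] 0.177 [-0.37  0.17  0.78  2.   -0.25  0.86  0.56]
tilt 0.1801 yaw deg 1.03 roll -0.0001
case frame TCP [16.  -0.  79.6] edge E [-70.3  51.1] free end [106.8  83.3]
```

There's no contact yet, and the edge is about 1 mm above the ledge. I'll slide it 15 mm under the lip.

Call:
{"fn": "play_rows", "kwargs": {"translation": [[0,-0.4,-2],[0,-0.4,-2],[0,-0.4,-2],[0,-0.4,-2],[0,-0.4,-2],[0,-0.3,-2],[0,-0.3,-2],[0,-0.2,-1],[0,0,0],[0,0,0]], "turn": [[0,0,0],[0,0,0],[0,0,0],[0,0,0],[0,0,0],[0,0,0],[0,0,0],[0,0,0],[0,0,0],[0,0,0]], "fingers": [-1,-1,-1,-1,-1,-1,-1,-1,-1,-1]}}

```text
time: 9.67
position: [0.5161, -0.1938, 0.0797]
tool_rot: [-1.083, 1.063, -1.275]
ft_force: [0.1, 0.1, -4.8]
grip_width: 0.179
```

```bash
python3 look.py 5 wst
```

```text
9.6667 [ 0.5161 -0.1938  0.0797] [ 0.11  0.11 -4.77] [-0.07  0.42 -0.02] 0.179 [-0.38  0.14  0.78  2.04 -0.22  0.86  0.55]
tilt 0.1803 yaw deg 1.03 roll -0.0001
case frame TCP [ 0.8 -0.  79.7] edge E [-85.5  51.2] free end [91.6 83.5]
```

View pics/w5.png

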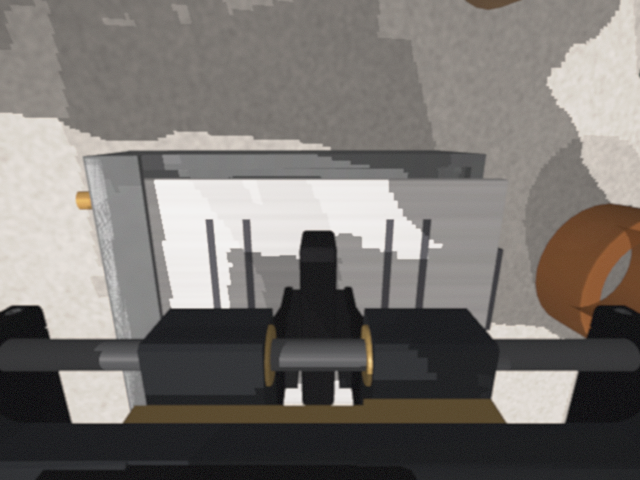

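View pics/s5.png

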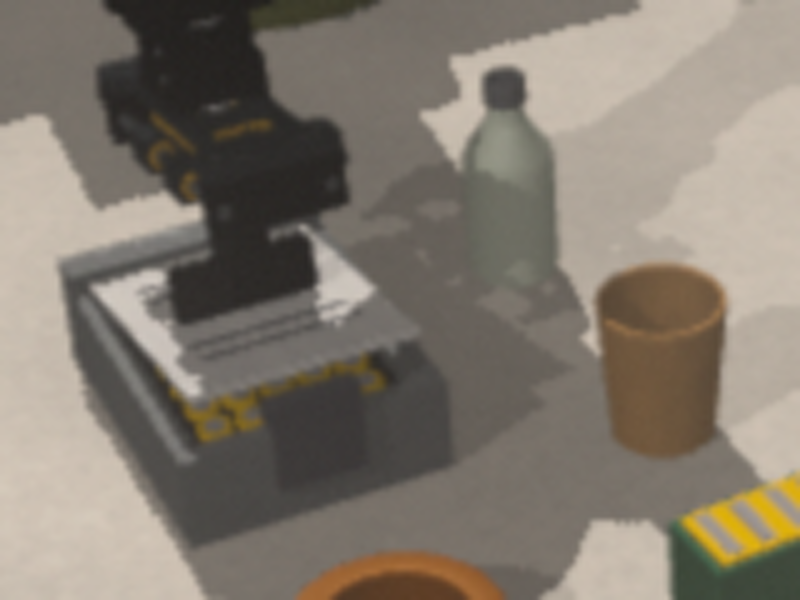

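View pics/t5.png

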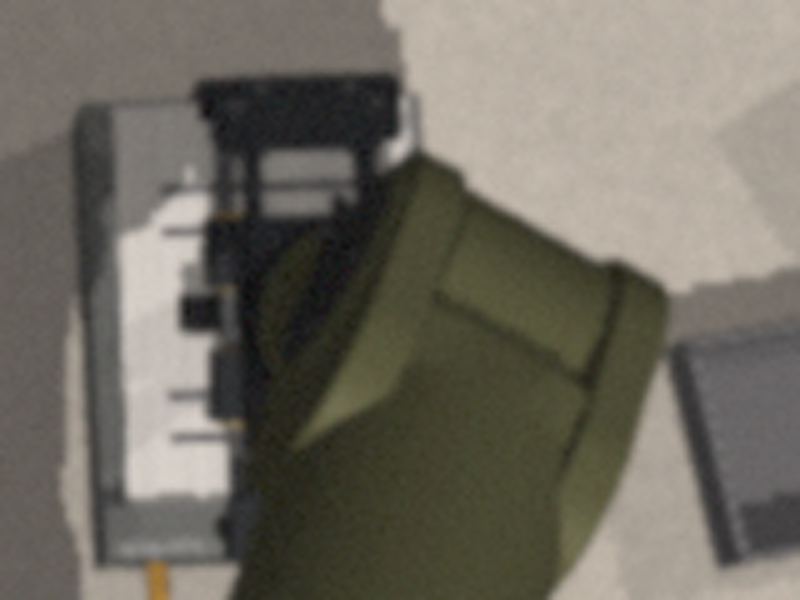

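The lip now covers about 7 mm of the cover's edge: its left boundary in the wrist view is at column 153 while the right edge stays at 505. I'll slide on another 4.5 mm, settle onto the ledge and start lowering the free edge about the hooked edge.

Call:
{"fn": "play_rows", "kwargs": {"translation": [[0,-0.3,-1.5],[0,-0.3,-1.5],[0,-0.2,-1.3],[0,0.5,-0.1],[0,1.35,0.2],[0,1.35,0.2],[0,1.35,0.2],[0,1.35,0.2],[0,0,0],[0,0,0]], "turn": [[0,0,0],[0,0,0],[0,0,0],[0,0,0],[-0.015,0,0],[-0.015,0,0],[-0.015,0,0],[-0.015,0,0],[0,0,0],[0,0,0]], "fingers": [-1,-1,-1,-1,-1,-1,-1,-1,-1,-1]}}

```text
time: 10.65
position: [0.5135, -0.194, 0.0736]
tool_rot: [-1.129, 1.108, -1.249]
ft_force: [0.6, -0.8, -4.2]
grip_width: 0.181
```

```bash
python3 look.py 6 s
```

```text
10.65 [ 0.5135 -0.194   0.0736] [ 0.61 -0.78 -4.17] [-0.11  0.22 -0.04] 0.181 [-0.37  0.19  0.78  2.   -0.23  0.91  0.54]
tilt 0.1193 yaw deg 1.05 roll 0.0006
case frame TCP [-1.8 -0.1 73.6] edge E [-89.7  50.4] free end [89.  71.8]
```

View pics/s6.png

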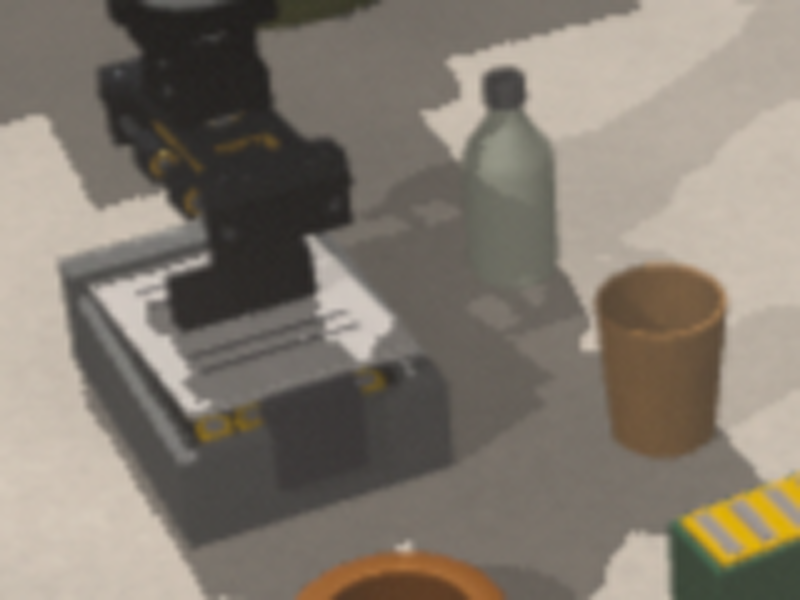

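The free end is at the catch bevel (z about 72 mm) with no side contact. I'll lower further.

Call:
{"fn": "play_rows", "kwargs": {"translation": [[0,0.9,0.12],[0,0.9,0.12],[0,0.9,0.12],[0,0.9,0.12],[0,0.9,0.12],[0,0.9,0.12],[0,0,0],[0,0,0],[0,0,0],[0,0,0]], "turn": [[-0.01,0,0],[-0.01,0,0],[-0.01,0,0],[-0.01,0,0],[-0.01,0,0],[-0.01,0,0],[0,0,0],[0,0,0],[0,0,0],[0,0,0]], "fingers": [-1,-1,-1,-1,-1,-1,-1,-1,-1,-1]}}

```text
time: 11.53
position: [0.5129, -0.1946, 0.0691]
tool_rot: [-1.174, 1.156, -1.222]
ft_force: [-8.5, 0.6, 4.7]
grip_width: 0.179
```

```bash
python3 look.py 7 n
```

```text
11.5333 [ 0.5129 -0.1946  0.0691] [-8.48  0.62  4.71] [-0.1   1.28 -0.01] 0.179 [-0.36  0.25  0.78  1.95 -0.24  0.97  0.54]
tilt 0.0569 yaw deg 0.96 roll -0.0009
case frame TCP [-2.4 -0.8 69.1] edge E [-91.6  51.4] free end [88.1 61.6]
```

The bevel is loading as expected, with -8.5 N in x and about +9 N up. I'll press on to flat with a small overtravel.

Call:
{"fn": "play_rows", "kwargs": {"translation": [[0,0.9,0.12],[0,0.9,0.12],[0,0.9,0.12],[0,0.9,0.12],[0,0.9,0.12],[0,0.9,0.12],[0,0.7,0],[0,0.7,0],[0,0,0],[0,0,0]], "turn": [[-0.01,0,0],[-0.01,0,0],[-0.01,0,0],[-0.01,0,0],[-0.01,0,0],[-0.01,0,0],[-0.005,0,0],[0,0,0],[0,0,0],[0,0,0]], "fingers": [-1,-1,-1,-1,-1,-1,-1,-1,-1,-1]}}

```text
time: 12.37
position: [0.5162, -0.1938, 0.0626]
tool_rot: [-1.22, 1.198, -1.194]
ft_force: [-1.8, 0.7, 3.6]
grip_width: 0.183
```

```bash
python3 look.py 8 s
```

```text
12.3667 [ 0.5162 -0.1938  0.0626] [-1.79  0.7   3.6 ] [ 0.1   0.34 -0.03] 0.183 [-0.35  0.31  0.76  1.9  -0.25  1.03  0.54]
tilt -0.0033 yaw deg 1.04 roll -0.0002
case frame TCP [ 0.9  0.  62.6] edge E [-89.1  50.3] free end [90.9 49.7]
```

View pics/s8.png

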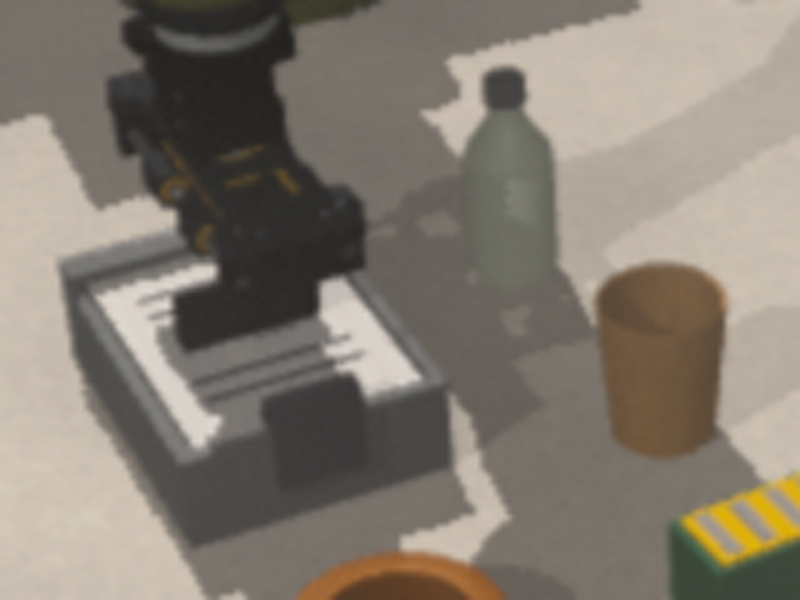

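The cover lies flush and the force has dropped, so it looks snapped. I'll release and retreat straight up.

Call:
{"fn": "play_rows", "kwargs": {"translation": [[0,0,0],[0,0,0],[0,0,0],[0,0,0],[0,0,0],[0,0,0],[0,0,0],[0,0,0],[0,0,0],[0,0,0]], "turn": [[0,0,0],[0,0,0],[0,0,0],[0,0,0],[0,0,0],[0,0,0],[0,0,0],[0,0,0],[0,0,0],[0,0,0]], "fingers": [-0.2,-0.2,-0.2,-0.2,-0.2,-0.2,-0.2,-0.2,-0.2,-0.2]}}

```text
time: 13.25
position: [0.5154, -0.1938, 0.0618]
tool_rot: [-1.221, 1.2, -1.194]
ft_force: [0.6, 0.5, -0.3]
grip_width: 0.399
```

Call:
{"fn": "play_rows", "kwargs": {"translation": [[0,-5,0],[0,-10,0],[0,-20,0],[0,-25,0],[0,-25,0],[0,-25,0],[0,-25,0],[0,-20,0],[0,-10,0],[0,0,0]], "turn": [[0,0,0],[0,0,0],[0,0,0],[0,0,0],[0,0,0],[0,0,0],[0,0,0],[0,0,0],[0,0,0],[0,0,0]], "fingers": [-0.2,-0.2,-0.2,-0.2,-0.2,-0.2,-0.2,-0.2,-0.2,-0.2]}}

```text
time: 14.08
position: [0.5176, -0.1945, 0.2299]
tool_rot: [-1.218, 1.196, -1.197]
ft_force: [0.4, 0.3, 0.4]
grip_width: 0.401
```

```bash
python3 look.py 9 wst; python3 -c "
import cv2;a=cv2.imread('pics/s9.png');cv2.imwrite('pics/s9z.png',cv2.resize(a[200:500,30:480],None,fx=1.7,fy=1.7))"
```

```text
14.0833 [ 0.5176 -0.1945  0.2299] [0.4  0.3  0.36] [-0.14  0.02  0.02] 0.401 [-0.43  0.13  0.81  1.71 -0.1   1.34  0.42]
tilt 0.0003 yaw deg 1.02 roll 0.0005
case frame TCP [  2.3  -0.8 229.9] edge E [-87.7 217.2] free end [ 92.3 217.3]
```

View pics/s9z.png

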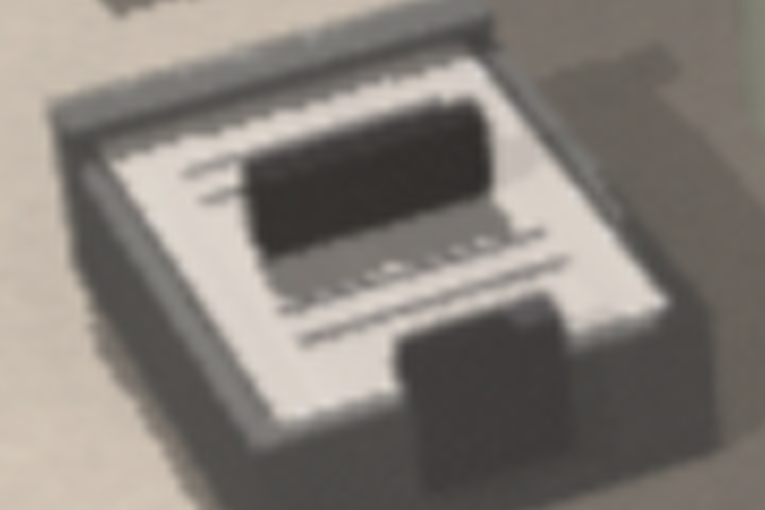

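View pics/w9.png

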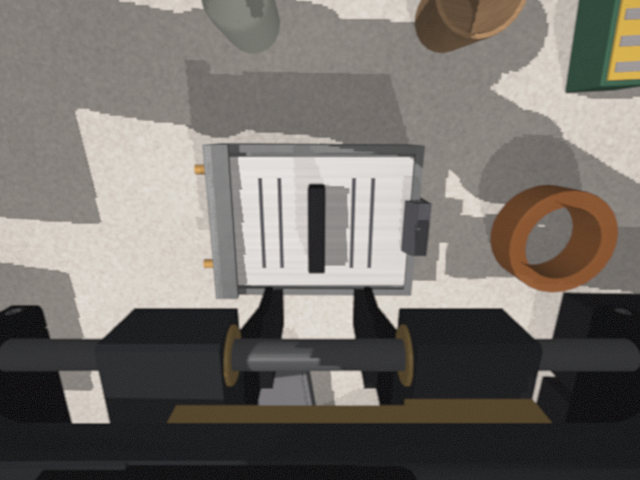

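View pics/t9.png

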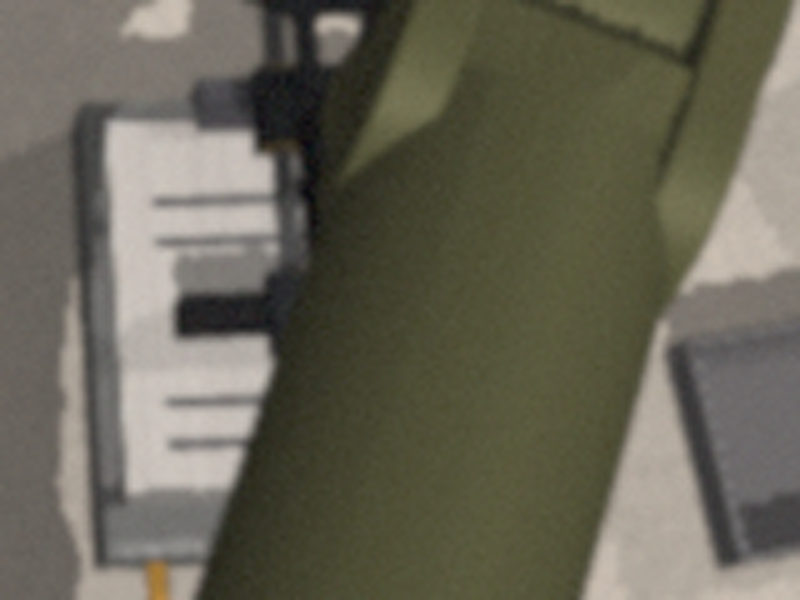

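The cover is flush with the walls, lip over one edge and catch over the other. As a last check I'll compare the catch's position with its rest position in the first picture, and the bystanders too.

Run:
```python
from h import *
a=cv2.imread('pics/scene0.png');b=ctrl.get_image('scene');cv2.imwrite('pics/sf.png',b)
def shift(x0,y0,x1,y1,A=a,B=b):
    t=A[y0:y1,x0:x1];r=cv2.matchTemplate(B[y0-8:y1+8,x0-8:x1+8],t,cv2.TM_CCOEFF_NORMED);_,m,_,l=cv2.minMaxLoc(r);return l[0]-8,l[1]-8,round(m,2)
for n,bx in dict(catch=(246,264,274,290),cup=(310,240,345,285),flux=(284,200,310,250),module=(326,275,386,320),tape=(248,298,302,345),carton=(398,250,440,292),tray=(115,260,182,310),driver=(422,195,458,236)).items(): print(n,shift(*bx))
z=[cv2.resize(i[255:300,235:285],None,fx=8,fy=8,interpolation=cv2.INTER_CUBIC) for i in (a,b)]
cv2.imwrite('pics/cmp.png',np.hstack(z))
```

```text
catch (0, 0, 0.76)
cup (-1, 0, 0.4)
flux (0, 0, 0.64)
module (0, 0, 0.96)
tape (0, 0, 0.84)
carton (0, 0, 0.9)
tray (0, 0, 1.0)
driver (0, 0, 0.73)
```

View pics/cmp.png

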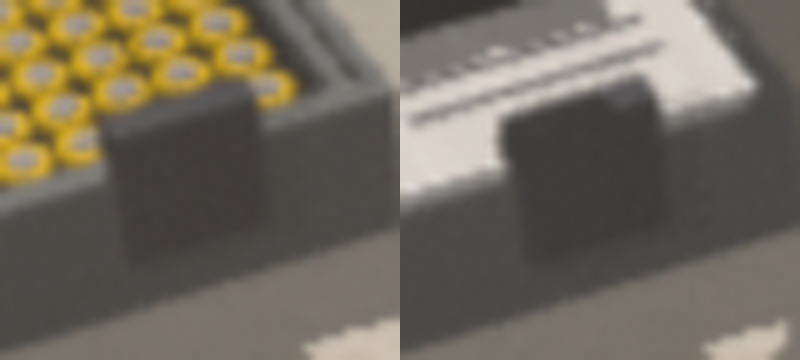

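The catch is back at its rest position over the flush cover, so I'll hand in.

```bash
python3 -c "
from bench import ctrl
print(ctrl.close_job()); print(ctrl.get_state()['time'])"
```

```text
the job is handed in; nothing more can be done
None
the job is handed in; nothing more can be done
```

The battery case is closed: the cover lies flat, hooked under the lip and held under the sprung catch, and the gripper has let go. I gripped the cover by its handle, tilted it about 10°, slid one short edge under the lip, then lowered and pressed the other edge until it snapped. It took about 14 s of the 48 s.

**Last checks**
- **Cover:** it lies flush with the case walls. The pressing force rose to roughly 9 N in each of x and z on the catch's bevel, then dropped at flat (tilt about 0.003 rad), as it should when it snaps.
- **Catch:** it shows no shift from its rest position in the scene picture, so it sprang back over the plate.
- **Gripper:** it is open about 17 cm above the closed cover, with no contact force.
- **Bystanders:** the bottle, module, tape, carton, tray and screwdriver show no shift in the scene picture.

**Weak or disagreeing checks**
- **Cup:** it matched poorly (score 0.4, -1 px). I put that down to changed shadows, because the arm never went near it.
- **Wrist camera:** it read about 2 to 4 mm off from the other cameras, the same way for cover and case, so I aligned the two relative to each other.
- **Pull test:** I did not pull on the cover to test the catch.

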